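# Re-hang a jar basket with its lifter

## Task

Take the two-pronged lifter from its tray, hook it under the basket's carrying bar and, touching the basket with nothing but the lifter, move the basket of jars from the hook where it hangs to the empty hook of the other stand. Do not set the basket down on the way, keep it level and do not swing or drop it: let it down gently until the hook, whose height has to be felt for, carries it. Then draw the lifter out, stand it upright in its tray again, and leave everything else on the bench where it is.

Things in the scene. Friction and masses are not known exactly. Their poses are not given: they have to be found in the camera images.
- full_stand: Fixed stand with the hook on which the basket hangs at the start (the left or the right one). Origin on the bench, plumb below the middle of the hook's seat; z up; its hook arm points along its -x, roughly towards the robot. Foot plate 8 mm thick, x -20 to +135, y +-50 mm; post 16 mm thick at x = +100 mm, 248 mm high.
- seat (a point): Middle of full_stand's hook seat, 195 mm above the bench. Both hooks are alike: a steel arm 24 mm wide (y), 6 mm thick, from the post to x = -20 mm of its stand; the seat is its flat top between two upright lips 4 mm thick and 12 mm high, whose inner faces are at x = -16 and +16 mm.
- empty_stand: Fixed stand with the empty hook, same shape, origin (plumb below the seat's middle) and axes as full_stand. But its arm is clamped at a height that is not measured and differs from run to run: the seat is anywhere from 175 to 215 mm above the bench. The clamp does not yield.
- basket: Steel wire basket, 100 (x) by 130 (y) by 48 mm high, 0.24 to 0.4 kg without the jars, hanging from a rigid carrying bar. Origin at the centre of its underside, z up. Flat uprights 10 mm wide rise from the middle of its short sides (y = +-63 mm) to the bar. At the start its axes are those of full_stand. The jars inside reach 63 mm above the origin.
- bail (a point): Middle of the underside of the basket's carrying bar, 145 mm above the basket's origin, at the start in the middle of the seat. The bar is straight along the basket's y, 10 mm wide (x), 6 mm thick, 123 mm long between the uprights.
- jar_l: Small closed glass jar, diameter 54, height 60 mm, 0.1 kg, standing loose in the basket's +y half, a low partition beside it. Origin at the centre of its underside.
- jar_r: The same kind of jar in the basket's -y half.
- lifter: The lifter, a loose hand tool of 0.25 kg, 106 mm high, standing upright in the tray. Origin on its underside, plumb below the handle, z up. From the side it is a C, open to its +x: two prongs below, two stems at -x (x -28 to -22 mm), and a cross plate 10 mm thick on the stems, its underside 41 mm above the origin (x -28 to +14, y +-34 mm), bearing the handle.
- prongs (a point): Middle between the lifter's two flat prongs on their upper face, 6 mm above its origin: here a bar is carried. Prongs at y = +-30 mm, each 8 mm wide, 6 mm thick, x -28 to +22 mm; each ends at +x in a lip 11 mm high above the prong (inner face at x = +18 mm). A hook fits between the prongs.
- handle (a point): Middle of the lifter's black upright handle: 20 mm thick along the lifter's y (grip it there), 26 mm along x, 55 mm high; this point is 78.5 mm above the lifter's origin.
- tray: Fixed shallow steel tray for the lifter, outside 74 (x) by 94 (y) by 16 mm, walls 4 mm, floor 4 mm thick. Origin at the centre of its underside. The lifter's prongs (50 by 68 mm over all) stand in it; at the start the lifter's origin is at x = +3 mm, y = 0 of the tray with the same axes.
- tall_jar: Bystander: closed jar 68 mm wide, 95 mm high, behind and between the stands.
- glass_cup: Bystander: open glass 60 mm wide, 75 mm high, between the stands.
- bowl: Bystander: steel bowl 110 mm wide, 35 mm high, far left.
- spare_cap: Bystander: jar cap ring 60 mm wide, 14 mm high, near the robot, left of the tray.
- forceps: Bystander: steel forceps 110 mm long, 8 mm high, near the robot, right of the tray.
- side_jar: Bystander: closed jar 68 mm wide, 95 mm high, far right.
- dish: Bystander: steel dish 100 mm wide, 20 mm high, far right.
Not all that is in view belongs to the job. What is shaped like the tray but blue or yellow is not meant. Leave any red look-alike of the jar_r alone.

How it is judged (in metres and radians):
On the way, in this order (a step that is already met when the one before it is completed fails the run):
1. the basket is off its first hook and carried by the lifter alone (contact force between basket and full_stand below 0.1 N and contact force between basket and lifter above 2 N), for 0.2 s.
2. the basket hangs on the other stand's hook, between its lips, and the lifter no longer carries it (contact force between basket and empty_stand above 2.5 N and contact force between basket and lifter below 0.2 N and x of bail in the frame of empty_stand between -0.016 and 0.016 m and y of bail in the frame of empty_stand between -0.02 and 0.02 m and height (world z) of bail between 0.167 and 0.225 m), for 0.2 s.
At the end, for the whole second after the job is handed in: The basket hangs at rest on the other stand's hook (bar within 16 mm along, 20 mm across the seat's middle; tilt under 0.12 rad), clear of first stand and lifter, both jars upright in it; the lifter stands upright (0.12 rad), at rest, on its tray's floor, within 25 mm of its centre (all of step 2 and angle between each of basket, lifter's own z axis and vertical below 0.12 rad and linear speed of each of basket, lifter below 0.03 m/s and contact force between basket and full_stand below 0.1 N and horizontal distance between lifter and tray below 0.025 m and z of lifter in the frame of tray between -0.002 and 0.01 m and angle between each of jar_l, jar_r's own z axis and vertical below 0.2 rad and z of jar_l in the frame of basket between -0.004 and 0.012 m and z of jar_r in the frame of basket between -0.004 and 0.012 m); the robot touches nothing.
It fails at once if the basket is set down (bar lower than 160 mm), or the robot itself touches it (height (world z) of bail below 0.16 m or contact force between any of the fingers, the arm and basket above 0.5 N).
It fails at once if the basket tilts by more than 0.3 rad (angle between basket's own z axis and vertical above 0.3 rad).
It fails at once if the basket is swung or dropped (faster than 0.6 m/s) (linear speed of basket above 0.6 m/s).
It fails at once if the lifter or the basket is pressed on a stand with more than 25 N (contact force between any of lifter, basket and full_stand above 25 N or contact force between any of lifter, basket and empty_stand above 25 N).
It fails at once if a bystander is shifted by more than 25 mm (distance of any of tall_jar, glass_cup, bowl, spare_cap, forceps, side_jar, dish from where it was at the start of the episode above 0.025 m).
It also fails if it takes over 72 s, if anything falls off the work surface, if the arm or the gripper's body presses on something with over 40 N, if the wrist force passes 120 N, or if a joint passes its speed limit or range.

## Robot

A 6-joint arm with a two-finger parallel gripper is mounted at the origin on the work surface. World frame = base frame: x ahead of the robot, y to its left, z up, the work surface at z = 0. Lengths are in mm, angles in rad, forces in N, time in s.
With the tool pointing down it reaches from about 300 to 775 mm from the base axis. Payload 14.6 kg.
Tool frame: the origin (TCP) lies midway between the tips of the shut fingers; the grasp point (between the pads) lies 19 mm behind it; z points along the fingers, y is the line along which they close (so a half turn about z gives the same grasp; the last joint's range is limited). The gripper opens to 94 mm and grips with 3 to 60 N. Pads are 16 mm wide; open, the fingers measure 119 mm over their backs; the gripper's body (75 mm by 177 mm) begins 78 mm behind the grasp point.
Start: joints at [1.039, 0.3, 1.521, -0, 1.321, -0.067], TCP at [246.53, 491.642, 205.446] pointing down, gripper open.
Joint ranges: [-3.03, 3.03], [-0.79, 2.21], [0.23, 2.52], [-1.04, 4.18], [0, 3.07], [-2.55, 2.55]. Speed limits (rad/s): [2.22, 2.22, 2.57, 3.14, 3.14, 3.14].

## Interface

Orientations are given as [roll, pitch, yaw] about the fixed x, y, z axes, in that order (R = Rz(yaw) Ry(pitch) Rx(roll)).
In Python, from cell import manip, camera gives the robot as it stands.
- The arm moves only by the tool move_arm, never from a script. Its arguments are lists of equal length, an entry for each row: "dp": the shift along the world's x, y, z in mm, a list of three; "rotation": the turn, a rotation vector about the world's x, y, z in rad, a list of three; "hand": the opening, from 0 (shut) to 1 (fully open). A call has 1 to 10 rows; each row shifts and turns the commanded pose from where the row before left it; what a row does not reach is not made up. A row lasts 1/8 s, in which the tool goes at most 62.5 mm and 10.7 degrees, less where a joint would pass 70% of its speed; a pose out of reach is approached as far as the arm can. A call with a gripper value outside its range is refused whole. The fingers move at their own pace and stop on an object; "newtons" is the grip in N (left out, the last holds). Time passes only in rows, so rows that do not move let the fingers close. It gives the time, the measured TCP pose, the force, the opening and the grip force at its end, in the units of the state.
- manip.read_state(): the state, without advancing time (a new reading comes with each control period).
- camera(name): name is "scene" or "top"; returns a dict with "image" (420x560x3 uint8, red, green, blue), "fx", "fy", "cx", "cy" (pixels), "R" (3x3) and "t" (3): a world point X has camera coordinates R X + t. Camera axes: x right, y down, z forward; pixel columns grow to the right and rows downward; lengths in mm; the calibration is good to about 2 mm. A picture is of the moment at which its call begins. There is no depth.
- manip.sign_off(): hands the job in; it is judged then, once.
The state is a dict: "clock": time; "joints": joint angles; "qd": joint speeds; "effort": joint torques, N m; "eef_pos": TCP position; "eef_rot": TCP orientation; "wrist_force": force on the tool from outside, world axes, zero at the start; "moment": the same for the moment, N m; "finger_gap": finger opening in mm; "finger_force": force on a finger pad.
Only numpy, scipy, OpenCV 4.12 (cv2) and the standard library are available. Lean on these libraries where they do the work, as an engineer would, in place of code of your own. Each camera call takes 0.05 s, during which the arm holds its last target. There are 200 camera calls.

## Working session

There is one attempt and no reset: what is moved stays moved. The work goes in short steps, Python scripts to look and compute and a tool call to move; the robot and the scene stay as the last step left them, time stands still between calls to the robot, and variables do not carry over. Pictures are saved under pics/ and viewed, at most 12 in all, crops included, and the job is handed in when it is done.

Besides the shell and the picture viewer there is one more tool, called after "Request:" as name(argument=value, ...), one argument or row to a line, values as JSON. move_arm: Moves the arm, as the interface text tells. Its arguments: {"type":"object","properties":{"dp":{"type":"array","items":{"type":"array","items":{"type":"number"}}},"rotation":{"type":"array","items":{"type":"array","items":{"type":"number"}}},"hand":{"type":"array","items":{"type":"number"}},"newtons":{"type":"number"}},"required":["dp","rotation","hand"]}

```bash
mkdir -p pics; python3 - <<'E'
from cell import manip,camera
import cv2,json,numpy as np
for n in("scene","top"):
    c=camera(n);cv2.imwrite(f"pics/{n}0.png",c["image"][:,:,::-1]);print(n,c["fx"],c["fy"],c["cx"],c["cy"],np.round(c["R"],4).tolist(),np.round(c["t"],1).tolist())
s=manip.read_state();print({k:s[k] for k in("clock","eef_pos","eef_rot","wrist_force","finger_gap")})
E
```

```text
scene 536.3133631018943 536.3133631018943 277.38133561572954 206.08519515671517 [[0.8874, 0.461, -0.0029], [0.2822, -0.5481, -0.7874], [-0.3646, 0.6979, -0.6165]] [-482.5, -53.8, 1593.0]
top 519.8066893473087 519.8066893473087 288.01961067533585 207.11122536882507 [[0.0111, -0.9999, 0.0004], [-0.9717, -0.0109, -0.2359], [0.2358, 0.0022, -0.9718]] [-10.5, 573.8, 1301.0]
{'clock': 0.1, 'eef_pos': array([246.41762561, 491.44851734, 204.93244039]), 'eef_rot': array([-3.14053843e+00, -2.99678520e-05,  2.67681750e+00]), 'wrist_force': array([ 0.39602134, -0.25390605,  0.72921149]), 'finger_gap': 94.03100970234523}
```

View pics/scene0.png

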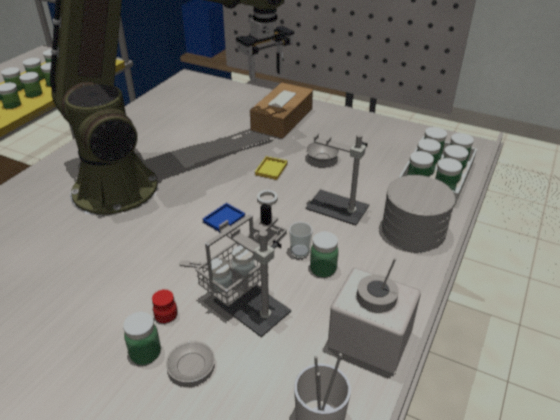

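View pics/top0.png

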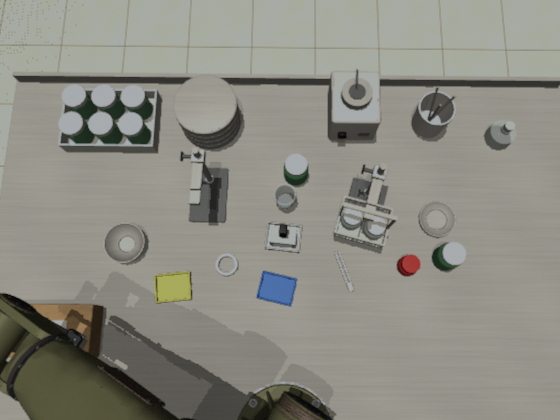

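The basket hangs on the right stand (top ~(365,215)), the empty stand is left (~(205,185)), and the lifter is in its tray at ~(284,237). Next, enlarged crops.

```bash
python3 - <<'E'
import cv2
a=cv2.imread("pics/top0.png")[140:290,170:410];cv2.imwrite("pics/t1.png",cv2.resize(cv2.convertScaleAbs(a,alpha=1.4,beta=15),(768,480),interpolation=cv2.INTER_CUBIC))
a=cv2.imread("pics/scene0.png")[125:335,180:400];cv2.imwrite("pics/s1.png",cv2.resize(cv2.convertScaleAbs(a,alpha=1.5,beta=15),None,fx=2.8,fy=2.8,interpolation=cv2.INTER_CUBIC))
E
```

```text
(no output)
```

View pics/t1.png

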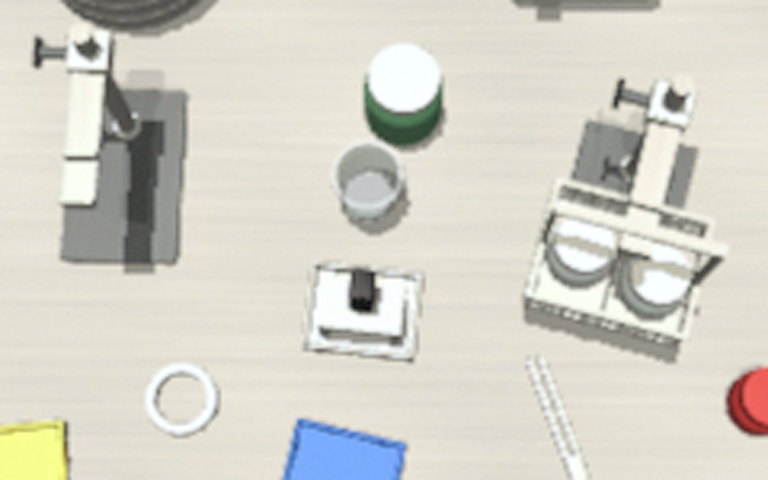

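View pics/s1.png

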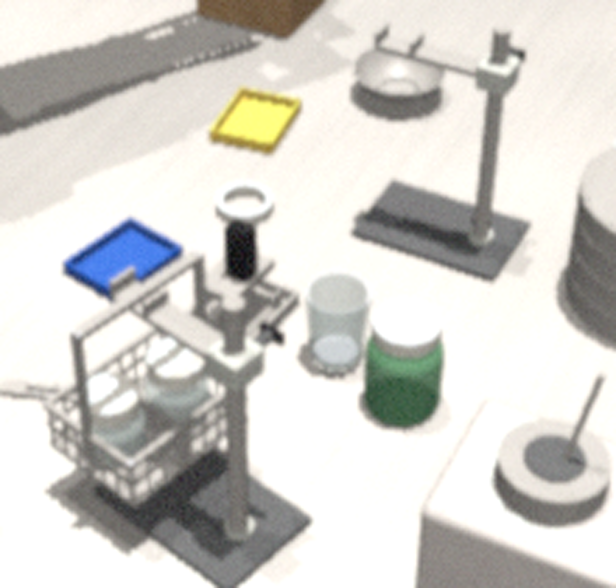

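Both crops show what I need: foot corners, bar ends at crop (558,188)/(718,247), the tray corners, the black handle, and the empty hook with its two lips at top crop ~(80,158) and (80,195), scene crop (380,35)/(417,42). I'll cast rays.

```bash
cat > h.py <<'E'
import numpy as np
K=dict(scene=(536.3134,277.3813,206.0852,[[0.8874,0.461,-0.0029],[0.2822,-0.5481,-0.7874],[-0.3646,0.6979,-0.6165]],[-482.5,-53.8,1593.0]),
top=(519.8067,288.0196,207.1112,[[0.0111,-0.9999,0.0004],[-0.9717,-0.0109,-0.2359],[0.2358,0.0022,-0.9718]],[-10.5,573.8,1301.0]))
def ray(n,u,v):
    f,cx,cy,R,t=K[n];R=np.array(R);return -R.T@np.array(t),R.T@[(u-cx)/f,(v-cy)/f,1]
def plane(n,p,z):
    C,d=ray(n,*p);return C+d*(z-C[2])/d[2]
def tri(a,b):
    C,d=ray("top",*a);D,e=ray("scene",*b);s=np.linalg.lstsq(np.c_[d,-e],D-C,rcond=None)[0]
    P,Q=C+s[0]*d,D+s[1]*e;return (P+Q)/2,np.linalg.norm(P-Q)
T=lambda x,y:(170+(x+.5)/3.2-.5,140+(y+.5)/3.2-.5)
S=lambda x,y:(180+(x+.5)/2.8-.5,125+(y+.5)/2.8-.5)
E
python3 - <<'E'
from h import *
import cv2
np.set_printoptions(precision=1,suppress=True)
print("emptyfoot top BL BR TR",*[plane("top",T(*p),8) for p in((62,261),(178,264),(187,91))])
print("emptyfoot scene -20-50,-20+50,135-50,135+50",*[plane("scene",S(*p),8) for p in((355,232),(397,184),(490,275),(529,226))])
print("fullfoot top TL TR",*[plane("top",T(*p),8) for p in((588,122),(696,148))])
print("bar",*[plane("top",T(*p),201) for p in((558,186),(720,247))],*[plane("scene",S(*p),201) for p in((78,333),(198,260))])
print("tray",*[plane("top",T(*p),16) for p in((316,262),(424,274),(413,361),(304,349))])
a=cv2.imread("pics/top0.png").max(2)[220:250,270:300]
m=a<45;ys,xs=np.nonzero(m);print(xs.min()+270,xs.max()+270,ys.min()+220,ys.max()+220)
print("handle top",plane("top",T(362,274),110))
print("lips",tri(T(82,158),S(417,40)),tri(T(80,204),S(380,33)))
E
```

```text
emptyfoot top BL BR TR [545.8 266.5   8. ] [544.3 167.2   8. ] [699.3 165.4   8. ]
emptyfoot scene -20-50,-20+50,135-50,135+50 [549.5 165.8   8. ] [554.2 259.3   8. ] [693.8 164.6   8. ] [700.9 254.7   8. ]
fullfoot top TL TR [ 674.9 -185.7    8. ] [ 652.4 -279.1    8. ]
bar [ 566.1 -137.6  201. ] [ 520.9 -256.5  201. ] [ 518.4 -260.2  201. ] [ 554.6 -146.7  201. ]
tray [545.7  48.9  16. ] [536.3 -42.9  16. ] [461.8 -34.1  16. ] [470.9  57.5  16. ]
280 286 225 236
handle top [516.4   8.5 110. ]
lips (array([581.7, 216.6, 211.7]), np.float64(2.015236203547557)) (array([545.7, 215.6, 210.5]), np.float64(0.5963721642012753))
```

Request:
move_arm(
  dp=[
    [26,-48.4,-3],
    [26,-48.4,-3],
    [26,-48.4,-3],
    [26,-48.4,-3],
    [26,-48.4,-3],
    [26,-48.4,-3],
    [26,-48.4,-3],
    [26,-48.4,-3],
    [26,-48.4,-3],
    [26,-48.4,-3],
  ],
  rotation=[
    [0,0,0.036],
    [0,0,0.036],
    [0,0,0.036],
    [0,0,0.036],
    [0,0,0.036],
    [0,0,0.036],
    [0,0,0.036],
    [0,0,0.036],
    [0,0,0.036],
    [0,0,0.036],
  ],
  hand=[1,1,1,1,1,1,1,1,1,1],
  newtons=50,
)

```text
clock: 1.35
eef_pos: [507.0, 5.9, 175.2]
eef_rot: [3.142, -0.0, 3.038]
wrist_force: [0.4, 0.6, -0.2]
finger_gap: 93.9
finger_force: 0.0
```

```bash
python3 - <<'E'
import cv2
from cell import camera
a=camera("top")["image"][:,:,::-1];cv2.imwrite("pics/top1.png",a)
b=cv2.imread("pics/top0.png")[155:265,325:405];b=cv2.resize(b,None,fx=5,fy=5,interpolation=cv2.INTER_CUBIC)
c=cv2.resize(a[190:270,250:320],(350,400),interpolation=cv2.INTER_CUBIC);import numpy as np
o=np.zeros((550,760,3),np.uint8);o[:,:400]=b;o[:400,405:755]=c;cv2.imwrite("pics/z1.png",cv2.convertScaleAbs(o,alpha=1.3))
E
```

```text
(no output)
```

View pics/z1.png

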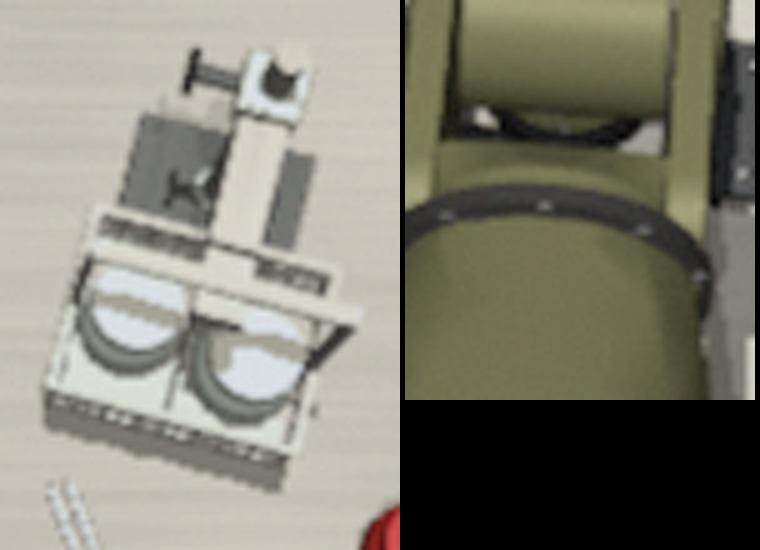

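```bash
python3 - <<'E'
from h import *
np.set_printoptions(precision=1,suppress=True)
Z=lambda x,y:(325+(x+.5)/5-.5,155+(y+.5)/5-.5)
def p(n,a,b,z):
    A,B=[plane("top",Z(*q),z) for q in(a,b)];d=B-A;print(n,A,B,(A+B)/2,np.linalg.norm(d),np.arctan2(d[1],d[0]))
p("bar R->L",(358,316),(80,244),201)
p("armL",(212,255),(232,130),195)
p("armR",(262,260),(290,125),195)
p("footR",(292,250),(315,155),8)
p("basket front R->L",(290,452),(45,390),95)
print("tri bar ends",tri(Z(80,244),S(198,260)),tri(Z(358,316),S(78,333)))
E
```

```text
bar R->L [ 518.6 -260.1  201. ] [ 552.2 -129.3  201. ] [ 535.4 -194.7  201. ] 135.0777953491681 1.319512121214093
armL [ 549.  -192.8  195. ] [ 611.3 -204.   195. ] [ 580.2 -198.4  195. ] 63.293585202706424 -0.17783267957955295
armR [ 546.8 -216.6  195. ] [ 614.2 -232.1  195. ] [ 580.5 -224.4  195. ] 69.07828225414362 -0.22622693509052816
footR [ 598.6 -265.8    8. ] [ 653.3 -280.4    8. ] [ 626.  -273.1    8. ] 56.546645552911905 -0.2601468915297966
basket front R->L [ 471.2 -245.3   95. ] [ 501.8 -121.2   95. ] [ 486.5 -183.3   95. ] 127.77249353251602 1.3288049307219074
tri bar ends (array([ 551.2, -132.9,  190.9]), np.float64(8.732550385414298)) (array([ 518.5, -260.2,  201. ]), np.float64(0.28531771647560356))
```

Request:
move_arm(
  dp=[
    [0.5,1,-20],
    [0,0,-30],
    [0,0,-30],
    [0,0,-24],
    [0,0,-5],
    [0,0,0],
  ],
  rotation=[
    [0,0,0],
    [0,0,0],
    [0,0,0],
    [0,0,0],
    [0,0,0],
    [0,0,0],
  ],
  hand=[1,1,1,1,1,1],
)

```text
clock: 2.15
eef_pos: [507.2, 8.7, 66.8]
eef_rot: [3.142, 0.0, 3.037]
wrist_force: [0.5, 0.1, 0.3]
finger_gap: 94.1
finger_force: 0.0
```

Request:
move_arm(
  dp=[
    [0,0,0],
    [0,0,0],
    [0,0,0],
    [0,0,0],
    [0,0,0],
    [0,0,0],
    [0,0,0],
    [0,0,0],
  ],
  rotation=[
    [0,0,0],
    [0,0,0],
    [0,0,0],
    [0,0,0],
    [0,0,0],
    [0,0,0],
    [0,0,0],
    [0,0,0],
  ],
  hand=[0,0,0,0,0,0,0,0],
  newtons=55,
)

```text
clock: 3.15
eef_pos: [507.0, 8.6, 66.4]
eef_rot: [-3.141, -0.0, 3.037]
wrist_force: [0.9, 0.2, -2.7]
finger_gap: 19.2
finger_force: 55.0
```

Request:
move_arm(
  dp=[
    [0,0,8],
    [0,0,20],
    [0,0,28],
    [0,0,30],
    [0,0,30],
    [0,0,30],
    [0,0,15],
    [0,0,7],
    [0,0,0],
  ],
  rotation=[
    [0,0,0],
    [0,0,0],
    [0,0,0],
    [0,0,0],
    [0,0,0],
    [0,0,0],
    [0,0,0],
    [0,0,0],
    [0,0,0],
  ],
  hand=[0,0,0,0,0,0,0,0,0],
)

```text
clock: 4.28
eef_pos: [506.9, 8.6, 234.0]
eef_rot: [-3.142, -0.001, 3.037]
wrist_force: [-0.2, -0.3, -3.3]
finger_gap: 19.7
finger_force: 55.0
```

Request:
move_arm(
  dp=[
    [-3,-10,0],
    [-6,-22,0],
    [-6,-22,0],
    [-6,-22,0],
    [-6,-22,0],
    [-6,-22,0],
    [-6,-22,0],
    [-6,-22,0],
    [-4.5,-18,0],
    [0,-5.3,0],
  ],
  rotation=[
    [0,0,-0.0145],
    [0,0,-0.0145],
    [0,0,-0.0145],
    [0,0,-0.0145],
    [0,0,-0.0145],
    [0,0,-0.0145],
    [0,0,-0.0145],
    [0,0,-0.0145],
    [0,0,-0.0145],
    [0,0,-0.0145],
  ],
  hand=[0,0,0,0,0,0,0,0,0,0],
)

```text
clock: 5.52
eef_pos: [456.9, -179.6, 233.8]
eef_rot: [3.141, -0.001, 2.889]
wrist_force: [-0.3, -0.0, -2.7]
finger_gap: 20.0
finger_force: 55.0
```

```bash
python3 - <<'E'
import cv2
from cell import camera,manip
a=camera("scene")["image"][:,:,::-1];cv2.imwrite("pics/sc2.png",a)
cv2.imwrite("pics/sc2z.png",cv2.convertScaleAbs(cv2.resize(a[150:320,160:320],None,fx=3.5,fy=3.5,interpolation=cv2.INTER_CUBIC),alpha=1.4,beta=10))
s=manip.read_state();print(s["eef_pos"],s["eef_rot"],s["wrist_force"])
E
```

```text
[ 457.13896982 -179.58246947  233.92404866] [ 3.14149030e+00 -8.69761845e-04  2.88889103e+00] [-0.72219949 -0.58083004 -3.18850192]
```

View pics/sc2z.png

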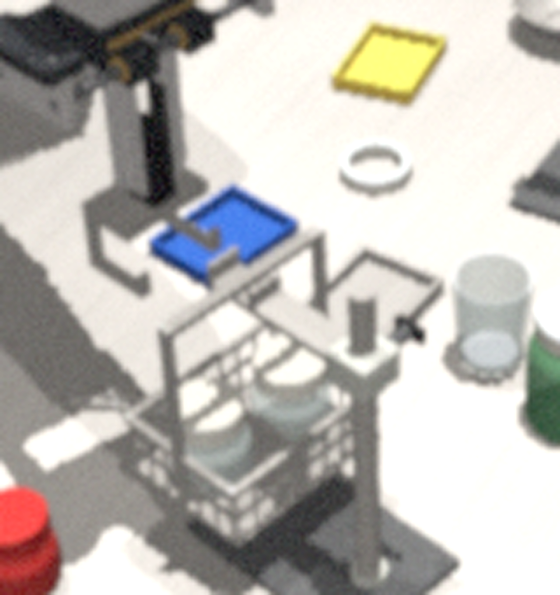

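The scene crop shows the lifter hanging upright in front of the bar. Its prong tips are at crop (145,285) and (213,240), and the bar ends at (172,330) and (318,240). I'll check these against my estimates.

```bash
python3 - <<'E'
from h import *
np.set_printoptions(precision=1,suppress=True)
def pix(n,X):
    f,cx,cy,R,t=K[n];c=np.array(R)@X+t;return np.array([(f*c[0]/c[2]+cx-160+.5)*3.5-.5,(f*c[1]/c[2]+cy-150+.5)*3.5-.5])
def w(o,th,x,y,z):return np.array([o[0]+x*np.cos(th)-y*np.sin(th),o[1]+x*np.sin(th)+y*np.cos(th),z])
L=(457,-179.6)
for y in(-30,30):print("prong lip top pred",pix("scene",w(L,-.2525,20,y,188.6)))
F=(535,-198.5)
for y in(-63,63):print("bar end top pred",pix("scene",w(F,-.25,0,y,201)))
print("hook lip near top",pix("scene",w(F,-.25,-18,0,207)))
E
```

```text
prong lip top pred [143.6 274. ]
prong lip top pred [214.6 228.3]
bar end top pred [169.8 328.7]
bar end top pred [319.4 227.4]
hook lip near top [225.8 256.1]
```

Request:
move_arm(
  dp=[
    [8,-2,0],
    [12,-3,0],
    [12,-3,0],
    [12,-3,0],
    [12,-3,0],
    [10,-2.5,0],
    [8,-2,0],
    [4,-0.5,0],
    [0,0,0],
  ],
  rotation=[
    [0,0,0],
    [0,0,0],
    [0,0,0],
    [0,0,0],
    [0,0,0],
    [0,0,0],
    [0,0,0],
    [0,0,0],
    [0,0,0],
  ],
  hand=[0,0,0,0,0,0,0,0,0],
)

```text
clock: 6.7
eef_pos: [535.6, -197.6, 234.4]
eef_rot: [3.142, -0.0, 2.892]
wrist_force: [-0.8, -0.2, -2.4]
finger_gap: 19.5
finger_force: 55.0
```

```bash
python3 - <<'E'
import cv2
from cell import camera,manip
a=camera("scene")["image"][:,:,::-1];cv2.imwrite("pics/sc3.png",a)
cv2.imwrite("pics/sc3z.png",cv2.convertScaleAbs(cv2.resize(a[170:290,170:300],None,fx=4.5,fy=4.5,interpolation=cv2.INTER_CUBIC),alpha=1.5,beta=15))
s=manip.read_state();print(s["eef_pos"],s["eef_rot"],s["wrist_force"])
E
```

```text
[ 535.43416719 -197.62682392  234.42341437] [ 3.14158233e+00 -1.23590414e-04  2.89180736e+00] [-0.10979314 -0.01235768 -2.74303328]
```

View pics/sc3z.png

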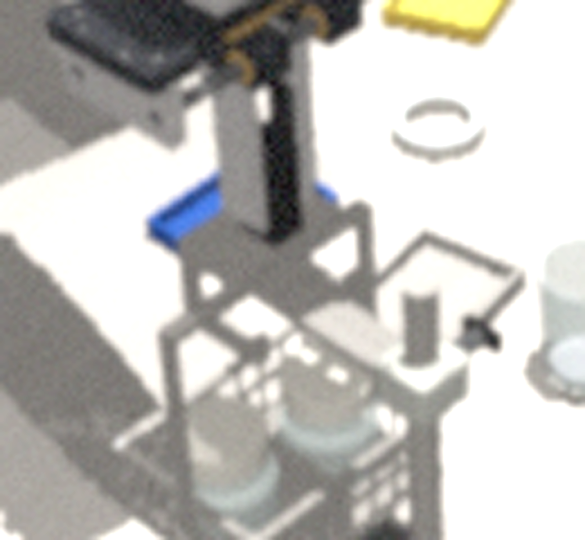

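The lifter straddles the bar without contact, and its prong tip shows beyond the bar at crop (255,350). I'll lift slowly.

Request:
move_arm(
  dp=[
    [0,0,4],
    [0,0,4],
    [0,0,3],
    [0,0,2],
    [0,0,2],
    [0,0,2],
    [0,0,2],
    [0,0,2],
    [0,0,1],
    [0,0,0],
  ],
  rotation=[
    [0,0,0],
    [0,0,0],
    [0,0,0],
    [0,0,0],
    [0,0,0],
    [0,0,0],
    [0,0,0],
    [0,0,0],
    [0,0,0],
    [0,0,0],
  ],
  hand=[0,0,0,0,0,0,0,0,0,0],
)

```text
clock: 8.0
eef_pos: [535.5, -197.7, 256.4]
eef_rot: [-3.142, -0.0, 2.892]
wrist_force: [0.3, -0.3, -6.9]
finger_gap: 19.7
finger_force: 55.0
```

Request:
move_arm(
  dp=[
    [0,0,2],
    [0,0,3],
    [0,0,4],
    [0,0,4],
    [0,0,4],
    [0,0,3],
    [0,0,2],
    [0,0,1],
    [0,0,0],
  ],
  rotation=[
    [0,0,0],
    [0,0,0],
    [0,0,0],
    [0,0,0],
    [0,0,0],
    [0,0,0],
    [0,0,0],
    [0,0,0],
    [0,0,0],
  ],
  hand=[0,0,0,0,0,0,0,0,0],
)

```text
clock: 9.12
eef_pos: [535.5, -197.6, 279.4]
eef_rot: [3.142, -0.0, 2.892]
wrist_force: [-1.0, 0.3, -7.3]
finger_gap: 19.9
finger_force: 55.0
```

```bash
python3 - <<'E'
import cv2
from cell import camera,manip
a=camera("scene")["image"][:,:,::-1];cv2.imwrite("pics/sc4.png",a)
cv2.imwrite("pics/sc4z.png",cv2.convertScaleAbs(cv2.resize(a[150:310,170:300],None,fx=3.7,fy=3.7,interpolation=cv2.INTER_CUBIC),alpha=1.5,beta=15))
s=manip.read_state();print(s["eef_pos"],s["eef_rot"],s["wrist_force"],s["moment"])
E
```

```text
[ 535.50748462 -197.64919532  279.37579745] [ 3.14157241e+00 -9.80614766e-05  2.89178621e+00] [ 0.09499787 -0.32114783 -6.89443652] [ 0.04576701 -0.07226109  0.02655836]
```

View pics/sc4z.png

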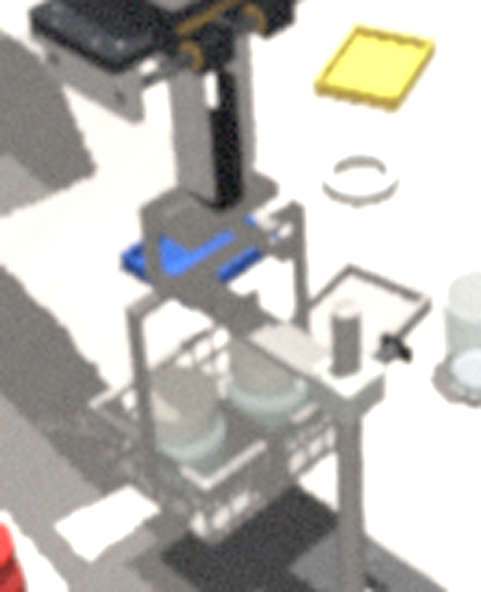

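The basket is level, off the hook and on the lifter alone. I'll draw back, rise, then carry it across.

Request:
move_arm(
  dp=[
    [-4,1,0],
    [-7,1.8,0],
    [-10,2.5,0],
    [-12,3,0],
    [-12,3,0],
    [-12,3,2],
    [-12,3,5],
    [-9,2.5,8],
    [-6,1.7,8],
    [-3,0.5,4],
  ],
  rotation=[
    [0,0,0],
    [0,0,0],
    [0,0,0],
    [0,0,0],
    [0,0,0],
    [0,0,0],
    [0,0,0],
    [0,0,0],
    [0,0,0],
    [0,0,0],
  ],
  hand=[0,0,0,0,0,0,0,0,0,0],
)

```text
clock: 10.42
eef_pos: [448.4, -175.7, 307.3]
eef_rot: [-3.141, 0.001, 2.892]
wrist_force: [0.4, 0.9, -7.8]
finger_gap: 19.8
finger_force: 55.0
```

Request:
move_arm(
  dp=[
    [0,4,0],
    [0,8,0],
    [0,12,0],
    [1,16,0],
    [1,20,0],
    [1,22,0],
    [1,22,0],
    [1,22,0],
    [1,22,0],
    [1,22,0],
  ],
  rotation=[
    [0,0,0],
    [0,0,0.005],
    [0,0,0.01],
    [0,0,0.014],
    [0,0,0.014],
    [0,0,0.014],
    [0,0,0.014],
    [0,0,0.014],
    [0,0,0.014],
    [0,0,0.014],
  ],
  hand=[0,0,0,0,0,0,0,0,0,0],
)

```text
clock: 11.68
eef_pos: [455.3, -4.0, 306.5]
eef_rot: [3.141, 0.0, 3.006]
wrist_force: [-0.5, -0.0, -7.2]
finger_gap: 19.9
finger_force: 55.0
```

Request:
move_arm(
  dp=[
    [2,22,0],
    [2,22,0],
    [2,22,0],
    [2,22,0],
    [2,22,0],
    [2,22,0],
    [2,22,0],
    [2,20,0],
    [2,16,0],
    [1,12,0],
  ],
  rotation=[
    [0,0,0.014],
    [0,0,0.014],
    [0,0,0.014],
    [0,0,0.014],
    [0,0,0.014],
    [0,0,0.014],
    [0,0,0.014],
    [0,0,0.014],
    [0,0,0.01],
    [0,0,0],
  ],
  hand=[0,0,0,0,0,0,0,0,0,0],
)

```text
clock: 12.92
eef_pos: [474.4, 197.4, 306.4]
eef_rot: [-3.141, -0.0, 3.128]
wrist_force: [0.6, -1.1, -7.8]
finger_gap: 19.8
finger_force: 55.0
```

Request:
move_arm(
  dp=[
    [0,10,0],
    [0,6,0],
    [0,3,0],
    [0,1,0],
    [0,0,0],
    [0,0,0],
  ],
  rotation=[
    [0,0,0],
    [0,0,0],
    [0,0,0],
    [0,0,0],
    [0,0,0],
    [0,0,0],
  ],
  hand=[0,0,0,0,0,0],
)

```text
clock: 13.68
eef_pos: [474.6, 216.1, 306.5]
eef_rot: [-3.142, 0.0, 3.127]
wrist_force: [-0.5, 0.1, -7.4]
finger_gap: 20.1
finger_force: 55.0
```

```bash
python3 - <<'E'
import cv2,numpy as np
from cell import camera,manip
a=camera("scene")["image"][:,:,::-1];b=camera("top")["image"][:,:,::-1];cv2.imwrite("pics/sc5.png",a);cv2.imwrite("pics/t5.png",b)
o=np.hstack([cv2.resize(a[100:240,250:390],None,fx=4,fy=4,interpolation=cv2.INTER_CUBIC),cv2.resize(b[140:280,175:235],None,fx=4,fy=4,interpolation=cv2.INTER_CUBIC)])
cv2.imwrite("pics/z5.png",cv2.convertScaleAbs(o,alpha=1.4,beta=15))
s=manip.read_state();print(s["eef_pos"],s["eef_rot"],s["wrist_force"],s["clock"])
E
```

```text
[474.56767659 216.19968387 306.48077181] [-3.14158478e+00  8.53373508e-05  3.12659715e+00] [-0.5082471   0.47859997 -7.95513945] 13.775
```

View pics/z5.png

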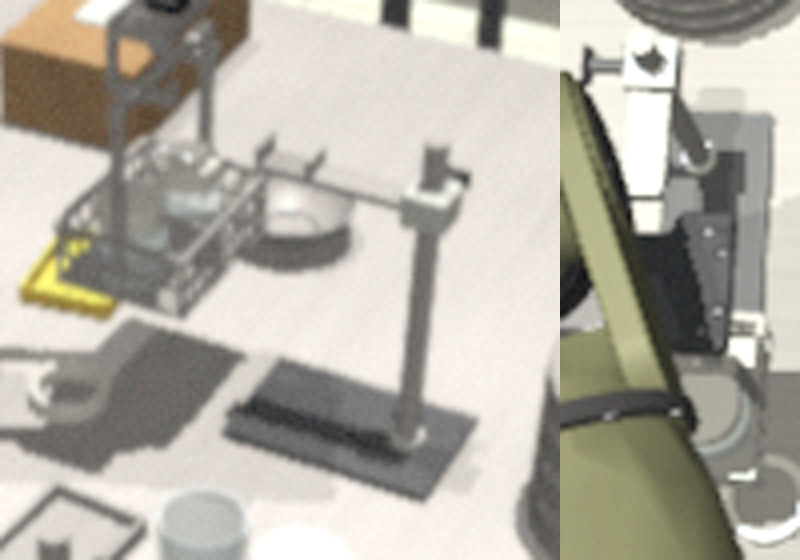

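The basket hangs level before the empty hook. Its lip tops are at scene crop ~(266,140) and (320,152), and the seat middle is at ~(290,163).

```bash
python3 - <<'E'
from h import *
np.set_printoptions(precision=1,suppress=True)
f,cx,cy,R,t=K["scene"];R=np.array(R)
for nm,x,y,dz in(("lipnear",-18,0,0),("seat mid near edge",0,-12,0),("lipfar",18,0,0)):
  for z in(190,200,210,220):
    X=np.array([565.5+x,216.5+y-0.02*x,z]);c=R@X+t;u,v=f*c[0]/c[2]+cx,f*c[1]/c[2]+cy
    print(nm,z,[(u-250+.5)*4-.5,(v-100+.5)*4-.5])
E
```

```text
lipnear 190 [np.float64(265.462807851482), np.float64(173.74303093403546)]
lipnear 200 [np.float64(266.0888651960363), np.float64(160.76600475131568)]
lipnear 210 [np.float64(266.7203768530014), np.float64(147.67592062656968)]
lipnear 220 [np.float64(267.35741441250207), np.float64(134.47129462716975)]
seat mid near edge 190 [np.float64(282.7303318866534), np.float64(189.03681905222243)]
seat mid near edge 200 [np.float64(283.43885270463034), np.float64(175.98667599232488)]
seat mid near edge 210 [np.float64(284.153613235741), np.float64(162.8216045535014)]
seat mid near edge 220 [np.float64(284.8746962712387), np.float64(149.5400798155547)]
lipfar 190 [np.float64(314.9164831869505), np.float64(187.32542896288783)]
lipfar 200 [np.float64(315.7651672339425), np.float64(174.28225945686086)]
lipfar 210 [np.float64(316.6213170436008), np.float64(161.12435089300436)]
lipfar 220 [np.float64(317.4850315641504), np.float64(147.85018256584613)]
```

Request:
move_arm(
  dp=[
    [4,0,0],
    [8,0,0],
    [12,0,0],
    [14,0,0],
    [14,0,0],
    [14,0,0],
    [11,0,0],
    [8,0,0],
    [4,0,0],
    [2,0,0],
  ],
  rotation=[
    [0,0,0],
    [0,0,0],
    [0,0,0],
    [0,0,0],
    [0,0,0],
    [0,0,0],
    [0,0,0],
    [0,0,0],
    [0,0,0],
    [0,0,0],
  ],
  hand=[0,0,0,0,0,0,0,0,0,0],
)

```text
clock: 15.02
eef_pos: [565.6, 216.4, 306.4]
eef_rot: [-3.142, -0.0, 3.127]
wrist_force: [0.3, 0.3, -7.5]
finger_gap: 19.7
finger_force: 55.0
```

Request:
move_arm(
  dp=[
    [0,0,-2],
    [0,0,-4],
    [0,0,-5],
    [0,0,-5],
    [0,0,-5],
    [0,0,-4],
    [0,0,-2],
    [0,0,0],
  ],
  rotation=[
    [0,0,0],
    [0,0,0],
    [0,0,0],
    [0,0,0],
    [0,0,0],
    [0,0,0],
    [0,0,0],
    [0,0,0],
  ],
  hand=[0,0,0,0,0,0,0,0],
)

```text
clock: 16.02
eef_pos: [565.5, 216.3, 279.4]
eef_rot: [-3.142, -0.0, 3.127]
wrist_force: [-0.1, 0.5, -7.7]
finger_gap: 19.7
finger_force: 55.0
```

```bash
python3 - <<'E'
import cv2,numpy as np
from cell import camera,manip
a=camera("scene")["image"][:,:,::-1];cv2.imwrite("pics/sc6.png",a)
cv2.imwrite("pics/z6.png",cv2.convertScaleAbs(cv2.resize(a[90:210,260:390],None,fx=5,fy=5,interpolation=cv2.INTER_CUBIC),alpha=1.4,beta=15))
s=manip.read_state();print(s["eef_pos"],s["eef_rot"],s["wrist_force"],s["clock"])
E
```

```text
[565.55353208 216.34975253 279.53343044] [3.14157373e+00 1.17315662e-04 3.12680008e+00] [ 0.10329085 -0.55143706 -7.11571489] 16.075
```

View pics/z6.png

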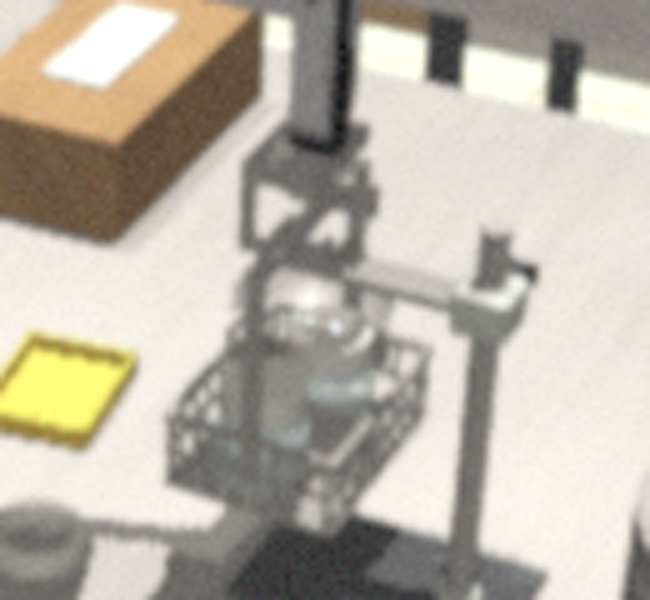

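The bar is over the seat. I'll lower it and feel for contact.

Request:
move_arm(
  dp=[
    [0,0,-2],
    [0,0,-2],
    [0,0,-2],
    [0,0,-2],
    [0,0,-2],
    [0,0,-2],
    [0,0,0],
  ],
  rotation=[
    [0,0,0],
    [0,0,0],
    [0,0,0],
    [0,0,0],
    [0,0,0],
    [0,0,0],
    [0,0,0],
  ],
  hand=[0,0,0,0,0,0,0],
)

```text
clock: 16.95
eef_pos: [565.5, 216.4, 267.3]
eef_rot: [-3.142, -0.0, 3.127]
wrist_force: [0.7, 0.8, -7.0]
finger_gap: 19.8
finger_force: 55.0
```

Request:
move_arm(
  dp=[
    [0,0,-1],
    [0,0,-1],
    [0,0,-1],
    [0,0,-1],
    [0,0,0],
  ],
  rotation=[
    [0,0,0],
    [0,0,0],
    [0,0,0],
    [0,0,0],
    [0,0,0],
  ],
  hand=[0,0,0,0,0],
)

```text
clock: 17.58
eef_pos: [565.5, 216.4, 263.3]
eef_rot: [-3.142, -0.0, 3.127]
wrist_force: [-0.4, -0.1, -6.8]
finger_gap: 19.7
finger_force: 55.0
```

Still carried, bail at about 207.

Request:
move_arm(
  dp=[
    [0,0,-1],
    [0,0,-1],
    [0,0,-1],
    [0,0,-1],
    [0,0,0],
  ],
  rotation=[
    [0,0,0],
    [0,0,0],
    [0,0,0],
    [0,0,0],
    [0,0,0],
  ],
  hand=[0,0,0,0,0],
)

```text
clock: 18.2
eef_pos: [565.7, 216.4, 260.0]
eef_rot: [3.141, 0.001, 3.127]
wrist_force: [-0.4, -0.1, -3.0]
finger_gap: 19.7
finger_force: 55.0
```

Request:
move_arm(
  dp=[
    [0,0,-1],
    [0,0,-1],
    [0,0,-1],
    [0,0,-1],
    [0,0,0],
  ],
  rotation=[
    [0,0,0],
    [0,0,0],
    [0,0,0],
    [0,0,0],
    [0,0,0],
  ],
  hand=[0,0,0,0,0],
)

```text
clock: 18.82
eef_pos: [565.5, 216.3, 255.3]
eef_rot: [-3.142, -0.0, 3.127]
wrist_force: [-0.1, -0.5, -2.9]
finger_gap: 19.6
finger_force: 55.0
```

The load came off at a bail height of about 204–206, which matches the seat seen in the images and rules out a lip. I'll lower the prongs clear of the bar and look.

Request:
move_arm(
  dp=[
    [0,0,-2],
    [0,0,-2],
    [0,0,-2],
    [0,0,-2],
    [0,0,-2],
    [0,0,-1],
    [0,0,0],
  ],
  rotation=[
    [0,0,0],
    [0,0,0],
    [0,0,0],
    [0,0,0],
    [0,0,0],
    [0,0,0],
    [0,0,0],
  ],
  hand=[0,0,0,0,0,0,0],
)

```text
clock: 19.7
eef_pos: [565.5, 216.3, 244.4]
eef_rot: [3.142, -0.0, 3.127]
wrist_force: [0.7, 0.2, -2.7]
finger_gap: 19.7
finger_force: 55.0
```

```bash
python3 - <<'E'
import cv2,numpy as np
from cell import camera,manip
a=camera("scene")["image"][:,:,::-1];cv2.imwrite("pics/sc7.png",a)
cv2.imwrite("pics/z7.png",cv2.convertScaleAbs(cv2.resize(a[100:200,290:390],None,fx=6,fy=6,interpolation=cv2.INTER_CUBIC),alpha=1.4,beta=15))
s=manip.read_state();print(s["eef_pos"],s["wrist_force"])
E
```

```text
[565.53566982 216.32570676 244.45443571] [-0.09338022  0.66706536 -2.42548682]
```

View pics/z7.png

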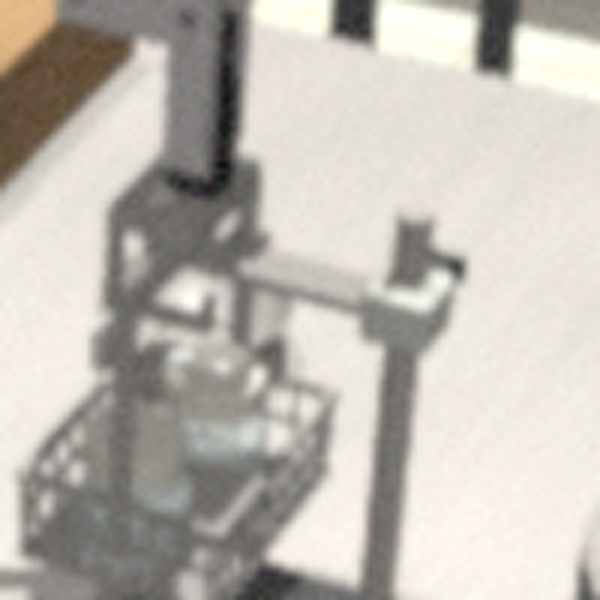

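The basket hangs on the hook, and the prong (lip at crop ~(208,305)) is now below the bar. I'll draw it out slowly.

Request:
move_arm(
  dp=[
    [-3,0,0],
    [-4,0,0],
    [-5,0,0],
    [-5,0,0],
    [-5,0,0],
    [0,0,0],
  ],
  rotation=[
    [0,0,0],
    [0,0,0],
    [0,0,0],
    [0,0,0],
    [0,0,0],
    [0,0,0],
  ],
  hand=[0,0,0,0,0,0],
)

```text
clock: 20.5
eef_pos: [543.3, 216.4, 244.6]
eef_rot: [3.142, 0.0, 3.127]
wrist_force: [0.4, 0.7, -2.3]
finger_gap: 20.0
finger_force: 55.0
```

Request:
move_arm(
  dp=[
    [-6,0,0],
    [-8,0,0],
    [-10,0,0],
    [-12,0,0],
    [-14,0,0],
    [-14,0,0],
    [-14,0,0],
    [-10,0,0],
    [0,0,0],
  ],
  rotation=[
    [0,0,0],
    [0,0,0],
    [0,0,0],
    [0,0,0],
    [0,0,0],
    [0,0,0],
    [0,0,0],
    [0,0,0],
    [0,0,0],
  ],
  hand=[0,0,0,0,0,0,0,0,0],
)

```text
clock: 21.62
eef_pos: [455.1, 216.4, 244.7]
eef_rot: [3.141, 0.0, 3.127]
wrist_force: [0.9, -0.5, -1.8]
finger_gap: 19.6
finger_force: 55.0
```

Request:
move_arm(
  dp=[
    [0,-12,0],
    [0,-24,0],
    [0,-28,0],
    [6,-30,0],
    [9,-30,0],
    [10,-28,0],
    [10,-24,0],
    [9,-18,0],
    [6,-10,0],
    [2,-3.8,0],
  ],
  rotation=[
    [0,0,-0.009],
    [0,0,-0.009],
    [0,0,-0.009],
    [0,0,-0.009],
    [0,0,-0.009],
    [0,0,-0.009],
    [0,0,-0.009],
    [0,0,-0.009],
    [0,0,-0.009],
    [0,0,-0.009],
  ],
  hand=[0,0,0,0,0,0,0,0,0,0],
)

```text
clock: 22.88
eef_pos: [507.7, 8.2, 244.3]
eef_rot: [3.142, -0.0, 3.036]
wrist_force: [-0.2, 0.1, -2.5]
finger_gap: 19.4
finger_force: 55.0
```

Request:
move_arm(
  dp=[
    [0,0,-8],
    [0,0,-20],
    [0,0,-28],
    [0,0,-30],
    [0,0,-28],
    [0,0,-20],
    [0,0,-12],
    [0,0,-6],
    [0,0,-4],
    [0,0,0],
  ],
  rotation=[
    [0,0,0],
    [0,0,0],
    [0,0,0],
    [0,0,0],
    [0,0,0],
    [0,0,0],
    [0,0,0],
    [0,0,0],
    [0,0,0],
    [0,0,0],
  ],
  hand=[0,0,0,0,0,0,0,0,0,0],
)

```text
clock: 24.12
eef_pos: [507.6, 8.6, 88.7]
eef_rot: [3.142, 0.0, 3.037]
wrist_force: [1.0, 0.6, -2.3]
finger_gap: 20.0
finger_force: 55.0
```

Matches the pick pose. Lowering the last 22 mm.

Request:
move_arm(
  dp=[
    [0,0,-5],
    [0,0,-5],
    [0,0,-4],
    [0,0,-3],
    [0,0,-2],
    [0,0,-1.5],
    [0,0,-1],
    [0,0,0],
  ],
  rotation=[
    [0,0,0],
    [0,0,0],
    [0,0,0],
    [0,0,0],
    [0,0,0],
    [0,0,0],
    [0,0,0],
    [0,0,0],
  ],
  hand=[0,0,0,0,0,0,0,0],
)

```text
clock: 25.12
eef_pos: [507.5, 8.5, 66.9]
eef_rot: [-3.142, -0.0, 3.037]
wrist_force: [-0.1, -0.2, -3.0]
finger_gap: 19.7
finger_force: 55.0
```

Request:
move_arm(
  dp=[
    [0,0,-0.5],
    [0,0,-0.5],
    [0,0,0],
  ],
  rotation=[
    [0,0,0],
    [0,0,0],
    [0,0,0],
  ],
  hand=[0,0,0],
)

```text
clock: 25.5
eef_pos: [507.7, 8.5, 66.2]
eef_rot: [3.142, 0.0, 3.037]
wrist_force: [-1.2, 0.1, 2.0]
finger_gap: 19.8
finger_force: 55.0
```

Request:
move_arm(
  dp=[
    [0,0,0],
    [0,0,0],
    [0,0,0],
    [0,0,0],
    [0,0,0],
    [0,0,0],
    [0,0,0],
    [0,0,0],
    [0,0,0],
  ],
  rotation=[
    [0,0,0],
    [0,0,0],
    [0,0,0],
    [0,0,0],
    [0,0,0],
    [0,0,0],
    [0,0,0],
    [0,0,0],
    [0,0,0],
  ],
  hand=[0.3,0.3,0.6,0.6,1,1,1,1,1],
)

```text
clock: 26.62
eef_pos: [507.5, 8.5, 65.9]
eef_rot: [-3.142, 0.0, 3.037]
wrist_force: [0.0, -0.4, 1.0]
finger_gap: 92.4
finger_force: 0.0
```

Request:
move_arm(
  dp=[
    [0,0,10],
    [0,0,20],
    [0,0,40],
    [0,0,50],
    [0,0,40],
    [0,0,20],
    [-40,0,0],
    [-40,0,0],
    [-40,0,0],
    [0,0,0],
  ],
  rotation=[
    [0,0,0],
    [0,0,0],
    [0,0,0],
    [0,0,0],
    [0,0,0],
    [0,0,0],
    [0,0,0],
    [0,0,0],
    [0,0,0],
    [0,0,0],
  ],
  hand=[1,1,1,1,1,1,1,1,1,1],
)

```text
clock: 27.88
eef_pos: [386.2, 8.6, 247.1]
eef_rot: [3.142, 0.002, 3.037]
wrist_force: [0.1, -1.0, 0.2]
finger_gap: 94.1
finger_force: 0.0
```

```bash
python3 - <<'E'
import cv2,numpy as np
from cell import camera,manip
a=camera("scene")["image"][:,:,::-1];cv2.imwrite("pics/sc8.png",a)
cv2.imwrite("pics/z8.png",cv2.convertScaleAbs(cv2.resize(a[110:310,180:400],None,fx=2.9,fy=2.9,interpolation=cv2.INTER_CUBIC),alpha=1.4,beta=15))
E
```

```text
(no output)
```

View pics/z8.png

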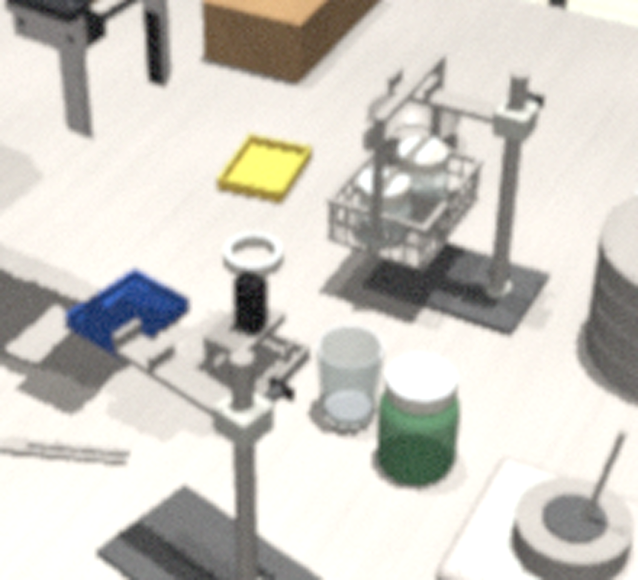

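The basket hangs level on the other hook (~(410,110)) with both jars upright, the lifter stands in its tray (~(250,310)), and the bystanders are in place.

```bash
python3 -c "
from cell import manip
print(manip.sign_off())"
```

```text
the job is handed in; nothing more can be done
None
```

The job is handed in at about 28 s on the clock: the basket hangs level on the other stand's hook with both jars upright, and the lifter stands upright in its tray. The final camera view showed this, but the sign-off gave no verdict.

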